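# Turn a slide carrier face down onto the reader window

## Robot

A 6-joint arm with a two-finger parallel gripper is mounted at the origin on a cart in front of the work surface, level with it; the furniture and walls round the work are solid. World frame = base frame: x ahead of the robot, y to its left, z up, the work surface at z = 0. Lengths are in m, angles in rad, forces in N, time in s.
With the tool pointing down it reaches from about 0.35 to 0.975 m from the base axis. Payload 4.9 kg.
Tool frame: the origin (TCP) lies on the mounting face of the last link; the fingertips stand 173 mm ahead of it and the grasp point (between the pads) lies 155 mm ahead of it; z points along the fingers, y is the line along which they close (so a half turn about z gives the same grasp; the last joint's range is limited). The gripper opens to 85 mm and grips with 20 to 120 N. Pads are 22 mm wide; open, the fingers measure 114 mm over their backs; the gripper's body (76 mm by 85 mm) begins 54 mm behind the grasp point. The pads swing forward as they close: fully open they stand 13 mm farther back than shut.
Start: joints at [1.153, 0.053, 1.613, -0, 1.476, -0.119], TCP at [0.184, 0.597, 0.405] pointing down, gripper open.
Joint ranges: [-3.01, 3.01], [-1.01, 2.22], [0.06, 2.58], [-1.02, 4.17], [0.09, 2.62], [-3.14, 3.14]. Speed limits (rad/s): [2.57, 2.57, 3.14, 3.14, 3.14, 3.14].

## Interface

Orientations are given as a rotation vector (axis times angle).
In Python, from station import monitor, eyes, finish_job gives the robot as it stands. The module is installed in compiled form; this text tells all that it offers.
- The arm moves only by the tool step_arm, never from a script. Its argument "commands" is a list of rows, each a list of 3 entries, a list of its own where there are three numbers: the opening in per cent of the stroke, from 0 (shut) to 100 (fully open), then the shift along the tool's x, y, z in mm, then the turn about the tool's z in degrees. In form: [[hand, [x, y, z], yaw], ...]. A call has 1 to 12 rows; each row is the pose to reach, as a shift and turn from the pose commanded when the call began, along the tool's axes at that moment; what a row does not reach only later rows make up. A row lasts 1/8 s, in which the tool goes at most 62.5 mm and 10.7 degrees, less where a joint would pass 70% of its speed; a pose out of reach is approached as far as the arm can. A call with a gripper value outside its range is refused whole. The fingers move at their own pace and stop on an object; "squeeze" is the grip in N (left out, the last holds). Time passes only in rows, so rows that repeat a pose let the fingers close. It gives the time, the measured TCP pose, the force, the opening and the grip force at its end, in the units of the state.
- monitor.get_obs(): the state, without advancing time (a new reading comes with each control period).
- eyes.get_image(name): name is "side" or "top"; returns the picture (420x560x3 uint8, red, green, blue); there is no depth.
- eyes.camera_info(name): a dict with "camera_matrix" (3x3 intrinsics, pixels), "extrinsics" (4x4, takes a point from camera to world coordinates). Camera axes: x right, y down, z forward; pixel columns grow to the right and rows downward; lengths in m; the calibration is good to about 2 mm. A picture is of the moment at which its call begins. camera_info takes no time and is no camera call.
- finish_job(): hands the job in; it is judged then, once.
The state is a dict: "t": time; "q": joint angles; "dq": joint speeds; "effort": joint torques, N m; "tool_pos": TCP position; "tool_rot": TCP orientation; "contact_force": force on the tool from outside, world axes, zero at the start; "wrist_torque": the same for the moment, N m; "opening": finger opening in m; "grip_force": force on a finger pad.
Only numpy, scipy, OpenCV 4.12 (cv2) and the standard library are available. Lean on these libraries where they do the work, as an engineer would, in place of code of your own. Each camera call takes 0.05 s, during which the arm holds its last target. There are 200 camera calls.

## Task

Without grasping or lifting it, push the blue slide carrier along the white apron of the slide reader with the fingertips until its front edge drops into the groove and meets the wall, and keep pushing its back edge, forward and up as it rises, so that it tips up on the wall and flips over, face down, onto the dark reader window. Then push it on until it lies flush against the grey end stop, flat and centred over the window. Leave the things around the reader where they stand, and do not press on the carrier hard.

Things in the scene. Friction and masses are not known exactly. Their poses are not given: they have to be found in the camera images.
- reader: White slide reader, 266 x 140 mm, fixed. +x is the loading direction, y across, z up; origin on the bench (z = 0), on the centre line, in the plane of the groove wall. Along x (mm): apron -172 to -62, top 34 high; open groove -62 to 0, floor 4 high, side cheeks 17 high at y = +-68; yellow wall at 0, 17 high; deck with dark window 0 to 77, 17 high; grey end stop 77 to 91, 31 high.
- wall_top (a point): Top edge of the groove's wall, middle of the width, 17 mm above the bench; axes as the reader.
- apron_lip (a point): Edge of the apron at the groove, middle of the width, 34 mm above the bench; axes as the reader.
- stop (a point): Foot of the end stop's face on the deck, middle of the width, 17 mm above the bench; axes as the reader.
- carrier: Rigid slide carrier, 80 long (x) x 100 wide (y) x 8 mm thick (z), about 90 g; blue face with three glass slides on +z, orange back on -z. Origin: centre of the orange back; +x points to its front edge, toward the groove. Once its middle has passed the apron lip, the front edge tips down into the groove; fingertips grip its edge by friction, so follow that edge up as it turns.
- carrier_center (a point): Centre of the slide carrier, half-way through its thickness; axes as the carrier.
- front_edge (a point): Middle of the carrier's front edge (+40 mm in its x), half-way through its thickness. After the flip this edge is the one nearest the groove.
- back_edge (a point): Middle of the carrier's back edge (-40 mm in its x), half-way through its thickness. After the flip this edge is the one nearest the end stop.
- tip_box_2: Blue box of pipette tips, 73 x 121 x 68 mm, bystander; origin at the centre of its underside.
- petri_1: Petri dish, 62 mm across, 15 mm high, bystander; origin at the centre of its underside.
- beaker: Clear beaker, 65 mm across, 85 mm high, bystander; origin at the centre of its underside.
- slide_box: Closed green slide box, 86 x 98 x 34 mm, bystander; origin at the centre of its underside.
- green_tube: Small tube with a green cap standing upright, 19 mm across, 49 mm high, bystander; origin at the centre of its underside.
There are look-alikes about, which are no part of the job. Of the things like the carrier, leave any that is green; of the rest the larger one is meant.

How it is judged:
On the way, in this order (a step that is already met when the one before it is completed fails the run):
1. the carrier's front edge is down in the groove at the wall and the carrier is tipped up steeply (z of front_edge in the frame of reader below 0.016 m and x of front_edge in the frame of reader above -0.025 m and angle between carrier's own z axis and vertical between 0.8 and 1.6 rad), for 0.1 s.
2. the carrier has flipped over and lies face down on the deck (angle between carrier's own z axis and vertical above 3 rad and x of carrier_center in the frame of reader above 0 m), for 0.1 s.
At the end, for the whole second after the job is handed in: The carrier lies at rest face down, flat on the reader's deck (within 4 degrees), its leading edge within 4 mm of the end stop and square to it within 3.4 degrees, centred across the window within 15 mm (angle between carrier's own z axis and vertical above 3.07 rad and height (world z) of carrier_center between 0.017 and 0.025 m and x of back_edge in the frame of reader above 0.073 m and angle between the x axis of carrier and the x axis of reader, either way round below 0.06 rad and y of carrier_center in the frame of reader between -0.015 and 0.015 m and linear speed of carrier below 0.01 m/s); the robot touches nothing.
It fails at once if the carrier is lifted: its front edge, on which it should turn, comes more than 21 mm above the apron, or its centre rises higher than standing on edge allows (height (world z) of front_edge above 0.055 m or height (world z) of carrier_center above 0.08 m).
It fails at once if the carrier is squeezed or pressed with more than 30 N (contact force between the fingers and carrier above 30 N).
It fails at once if a thing standing around the reader is moved more than 20 mm (distance of any of tip_box_2, petri_1, beaker, slide_box, green_tube from where it was at the start of the episode above 0.02 m).
It also fails if it takes over 45 s, if anything falls off the work surface, if the arm or the gripper's body presses on something with over 40 N, if the wrist force passes 120 N, or if a joint passes its speed limit or range.

## Working session

There is one attempt and no reset: what is moved stays moved. The work goes in short steps, Python scripts to look and compute and a tool call to move; the robot and the scene stay as the last step left them, time stands still between calls to the robot, and variables do not carry over. Pictures are saved under pics/ and viewed, at most 12 in all, crops included, and the job is handed in when it is done.

Besides the shell and the picture viewer there is one more tool, called after "Emit:" in YAML: its name, and indented under it one key for each argument. step_arm: Moves the arm, as the interface text tells. Its arguments: {"type":"object","properties":{"commands":{"type":"array"},"squeeze":{"type":"number"}},"required":["commands"]}

```bash
mkdir -p pics; cat > h.py <<'E'
import numpy as np, cv2
from station import monitor, eyes, finish_job
def snap(n,f):
    im=eyes.get_image(n); cv2.imwrite('pics/'+f,im[:,:,::-1]); return im
def ray(n,u,v,z):
    c=eyes.camera_info(n);K=np.array(c['camera_matrix']);T=np.array(c['extrinsics'])
    d=T[:3,:3]@np.linalg.solve(K,[u,v,1]);o=T[:3,3]
    return o+d*(z-o[2])/d[2]
def proj(n,p):
    c=eyes.camera_info(n);K=np.array(c['camera_matrix']);T=np.linalg.inv(np.array(c['extrinsics']))
    q=K@(T[:3,:3]@np.array(p)+T[:3,3]);return q[:2]/q[2]
E
python3 - <<'E'
from h import *
a=snap('top','top0.png');b=snap('side','side0.png')
for n in('top','side'):
    c=eyes.camera_info(n);print(np.round(c['camera_matrix'],1),np.round(c['extrinsics'],3))
o=monitor.get_obs();print(o)
E
```

```text
[[515.4   0.  285.1]
 [  0.  515.4 213.5]
 [  0.    0.    1. ]] [[-0.083 -0.975  0.204  0.353]
 [-0.997  0.082 -0.013 -0.037]
 [-0.004 -0.204 -0.979  1.141]
 [ 0.     0.     0.     1.   ]]
[[476.5   0.  281.7]
 [  0.  476.5 206.2]
 [  0.    0.    1. ]] [[-0.994 -0.066  0.085  0.471]
 [-0.108  0.601 -0.792  0.776]
 [ 0.001 -0.797 -0.604  0.685]
 [ 0.     0.     0.     1.   ]]
{'t': 0.1, 'q': array([ 1.15299941e+00,  5.32805043e-02,  1.61416840e+00,  1.44177333e-05,
        1.47600893e+00, -1.18997523e-01]), 'dq': array([-9.78944699e-04, -4.92520599e-04, -3.95512234e-03,  9.06368583e-04,
       -3.32716511e-05,  3.45754013e-04]), 'effort': array([-7.00432101e-04, -3.94902921e+01, -3.71363175e+01, -1.81320825e-04,
        3.95269773e-03, -2.93698761e-06]), 'tool_pos': array([0.18387782, 0.59707796, 0.40358508]), 'tool_rot': array([-4.67535201e-01, -3.10609285e+00,  2.81848331e-03]), 'contact_force': array([ 0.76597534,  0.45751175, -0.40763204]), 'wrist_torque': array([-0.0480776 ,  0.00791548, -0.05721327]), 'grip_force': 0.0, 'opening': 0.08549549930427096}
```

View pics/top0.png

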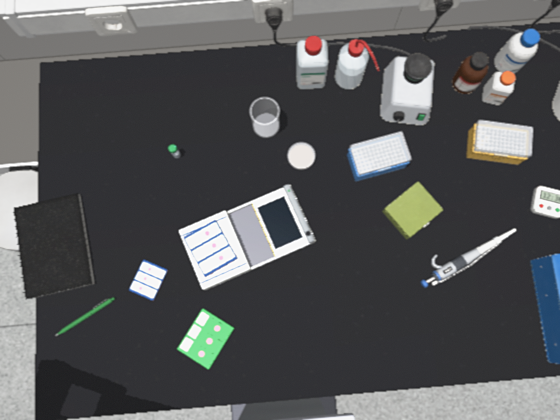

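View pics/side0.png

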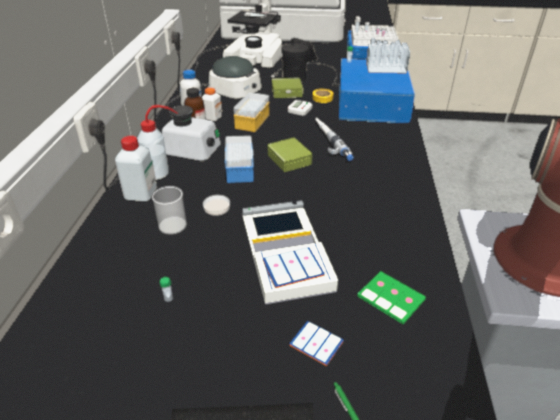

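The top view shows three carrier-like things: a large blue one on the reader's apron (212,247), a small blue one on the bench (148,280) and a green one (205,338). I choose the one at (212,247), since it is the larger of those that aren't green, and I'll check it in a crop.

```bash
python3 - <<'E'
from h import *
im=cv2.imread('pics/top0.png')[175:300,165:330]
cv2.imwrite('pics/c1.png',cv2.resize(im,None,fx=4.8,fy=4.8,interpolation=cv2.INTER_CUBIC))
print(proj('top',[0,0,0]),proj('top',[.184,.597,.2]))
E
```

```text
[283.63420499 499.7751779 ] [-75.21846364 453.42312515]
```

View pics/c1.png

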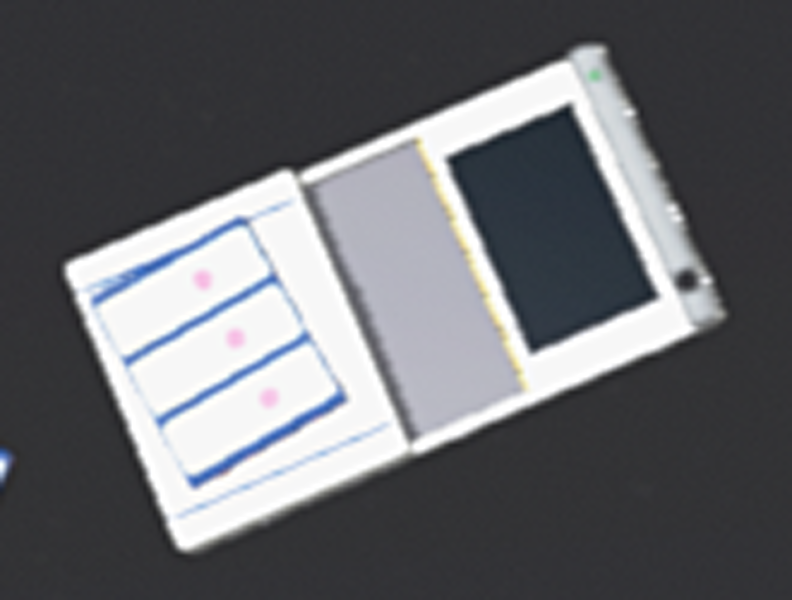

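The crop confirms it: the blue carrier with three slides lies on the apron, slightly turned, with corners at about (93,298), (243,220), (345,398) and (192,485). Next I fit the poses.

```bash
python3 - <<'E'
from h import *
def W(u,v,z): return ray('top',165+(u+.5)/4.8-.5,175+(v+.5)/4.8-.5,z)
def fit(P,Q):
    P=np.array(P,float);Q=np.array(Q);p=P-P.mean(0);q=Q-Q.mean(0)
    a=np.arctan2((p[:,0]*q[:,1]-p[:,1]*q[:,0]).sum(),(p*q).sum())
    R=np.array([[np.cos(a),-np.sin(a)],[np.sin(a),np.cos(a)]]);t=Q.mean(0)-R@P.mean(0)
    return a,t,(P@R.T+t-Q)*1000
Q=[W(65,265,.034),W(295,172,.034),W(410,447,.034),W(180,550,.034),W(418,140,.017),W(525,390,.017)]
P=[[-.172,.07],[-.062,.07],[-.062,-.07],[-.172,-.07],[0,.066],[0,-.066]]
a,t,e=fit(P,[q[:2] for q in Q]);print('reader',a,np.degrees(a),t);print(e.round(1))
Qc=[W(93,298,.042),W(243,220,.042),W(345,398,.042),W(192,485,.042)]
Pc=[[-.04,.05],[.04,.05],[.04,-.05],[-.04,-.05]]
ac,tc,ec=fit(Pc,[q[:2] for q in Qc]);print('carrier',np.degrees(ac),tc);print(ec.round(1))
R=np.array([[np.cos(a),-np.sin(a)],[np.sin(a),np.cos(a)]])
print('carrier in reader',R.T@(tc-t),np.degrees(ac-a))
for n,u,v,z in[('beaker',265,130,0),('petri',301,158,.015),('green',175,155,0),('slidebox',413,210,.034),('tip2',380,160,.068)]:
    p=ray('top',u,v,z)[:2];print(n,p,R.T@(p-t))
for x in (-.2,-.1,0,.1): print(x,t+R@[x,0], np.hypot(*(t+R@[x,0])))
E
```

```text
reader -1.2440087698840594 -71.27645219161784 [ 0.55531129 -0.00184574]
[[-0.1 -0.1]
 [ 0.8  2.5]
 [-1.8  1.3]
 [-0.1  0.6]
 [ 2.7 -1.2]
 [-1.5 -3.1]]
carrier -65.15057147256796 [0.52085519 0.1152073 ]
[[ 0.6  2.4]
 [ 4.2 -0.9]
 [-2.  -2.1]
 [-2.7  0.5]]
carrier in reader [-0.1219189   0.00494166] 6.125880719049873
beaker [ 0.79307845 -0.0220464 ] [0.0954554  0.21869969]
petri [ 0.71294372 -0.0990303 ] [0.14264177 0.11809381]
green [0.74970699 0.19046458] [-0.1197315   0.24584002]
slidebox [ 0.56731139 -0.3321369 ] [ 0.31666369 -0.09465917]
tip2 [ 0.6769412  -0.26661291] [0.28979875 0.03020221]
-0.2 [0.49111084 0.18756995] 0.5257112728867243
-0.1 [0.52321107 0.0928621 ] 0.5313879840681073
0 [ 0.55531129 -0.00184574] 0.5553143585247496
0.1 [ 0.58741152 -0.09655358] 0.5952939475213412
```

```bash
cat >> h.py <<'E'
from scipy.spatial.transform import Rotation as Ro
A=-1.2440;T0=np.array([0.5553,-0.0018])
def R2(a): return np.array([[np.cos(a),-np.sin(a)],[np.sin(a),np.cos(a)]])
def state():
    o=monitor.get_obs();R=Ro.from_rotvec(o['tool_rot']).as_matrix();p=o['tool_pos']
    r=R2(A).T@(p[:2]-T0)*1000
    # tool x against -reader x, angle; + = turn needed about tool z
    ya=np.arctan2(R[1,0],R[0,0]);d=np.degrees((ya-(A+np.pi)+np.pi)%(2*np.pi)-np.pi)
    print('t %.2f reader x %.1f y %.1f tipz %.1f yawneed %.1f'%(o['t'],*r,p[2]*1000-173,d),'F',o['contact_force'].round(1),'open',round(o['opening']*1000,1),'q',o['q'].round(2))
    return o,R,p
def goto(x,y,z):
    o,R,p=state();w=T0+R2(A)@[x/1000,y/1000]
    print('shift',(R.T@(np.array([*w,z/1000+.173])-p)*1000).round(1))
E
python3 - <<'E'
from h import *
goto(-230,3,60)
E
```

```text
t 0.10 reader x -686.4 y -159.5 tipz 230.6 yawneed 54.2 F [ 0.8  0.5 -0.4] open 85.5 q [ 1.15  0.05  1.61  0.    1.48 -0.12]
shift [-399.  -274.5  171. ]
```

Emit:
step_arm:
  commands:
    - [70,[-50,-34,0],10]
    - [70,[-100,-68,10],20]
    - [70,[-150,-103,20],30]
    - [70,[-200,-137,40],40]
    - [70,[-250,-172,60],50]
    - [70,[-300,-206,90],54.2]
    - [70,[-350,-240,120],54.2]
    - [70,[-399,-274.5,150],54.2]
    - [70,[-399,-274.5,171],54.2]
    - [70,[-399,-274.5,171],54.2]
    - [70,[-399,-274.5,171],54.2]
    - [70,[-399,-274.5,171],54.2]
  squeeze: 20

```text
t: 1.6
tool_pos: [0.4846, 0.2185, 0.2352]
tool_rot: [1.829, 2.553, 0.003]
contact_force: [-0.2, 0.4, -0.0]
opening: 0.06
grip_force: 0.0
```

```bash
python3 - <<'E'
from h import *
state()
b=snap('side','s1.png');a=snap('top','t1.png')
t=cv2.resize(a[150:360,110:390],None,fx=2,fy=2,interpolation=cv2.INTER_CUBIC)
s=cv2.resize(b[190:400,200:380],None,fx=2,fy=2,interpolation=cv2.INTER_CUBIC)
for i,n,x0,y0 in((t,'top',110,150),(s,'side',200,190)):
    for P in [(-172,70,34),(-172,-70,34),(-62,70,34),(-62,-70,34),(77,70,31),(77,-70,31),(0,68,17),(0,-68,17),(91,70,31),(91,-70,31)]:
        w=T0+R2(A)@(np.array(P[:2])/1000);u=(proj(n,[*w,P[2]/1000])-[x0,y0]+.5)*2-.5
        cv2.circle(i,tuple(np.int32(u.round())),3,(255,0,0),1)
cv2.imwrite('pics/m1.png',cv2.cvtColor(np.hstack([cv2.resize(t,(440,330)),s[:330]]) if 0 else np.hstack([t[:,:440],s]),cv2.COLOR_RGB2BGR))
E
```

```text
t 1.60 reader x -231.3 y 3.7 tipz 62.2 yawneed 0.0 F [-0.2  0.4 -0. ] open 60.0 q [ 0.28 -0.    1.97  0.    1.17 -0.04]
```

View pics/m1.png

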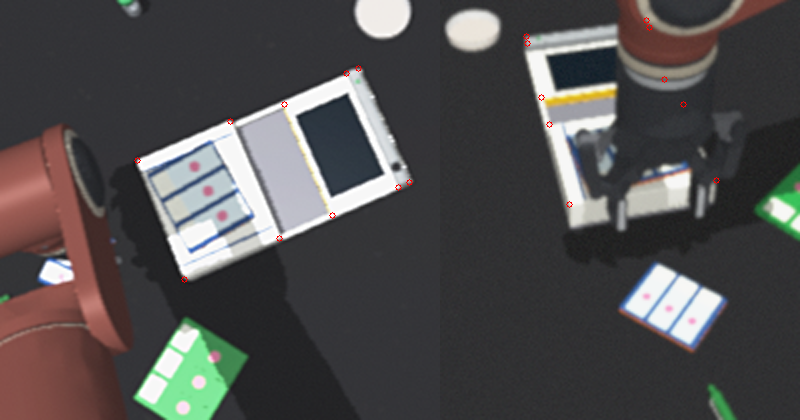

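The top overlay fits the reader: the circles sit on the apron, wall and stop corners. In the side half the fingertips are at about (621,228) and (699,216), behind the apron. Next is a gentle touch on the bench to calibrate fingertip height.

Emit:
step_arm:
  commands:
    - [70,[0,0,25],0]
    - [70,[0,0,45],0]
    - [70,[0,0,54],0]
    - [70,[0,0,57],0]
    - [70,[0,0,58],0]

```text
t: 2.33
tool_pos: [0.4848, 0.2177, 0.1764]
tool_rot: [1.831, 2.552, 0.002]
contact_force: [-0.0, -0.7, 1.0]
opening: 0.06
grip_force: 0.0
```

Emit:
step_arm:
  commands:
    - [70,[0,0,1],0]
    - [70,[0,0,2],0]

```text
t: 2.58
tool_pos: [0.4847, 0.2176, 0.1742]
tool_rot: [1.831, 2.552, 0.001]
contact_force: [0.3, -0.2, -0.1]
opening: 0.0595
grip_force: 0.0
```

Emit:
step_arm:
  commands:
    - [70,[0,0,1],0]
    - [70,[0,0,2],0]

```text
t: 2.82
tool_pos: [0.4845, 0.2175, 0.1717]
tool_rot: [1.832, 2.552, 0.0]
contact_force: [-0.5, -1.0, 0.4]
opening: 0.0599
grip_force: 0.0
```

Emit:
step_arm:
  commands:
    - [70,[0,0,1],0]
    - [70,[0,0,2],0]

```text
t: 3.08
tool_pos: [0.4845, 0.2175, 0.1696]
tool_rot: [1.831, 2.553, -0.0]
contact_force: [-0.1, 1.1, 0.4]
opening: 0.0597
grip_force: 0.0
```

Emit:
step_arm:
  commands:
    - [70,[0,0,1],0]
    - [70,[0,0,1.5],0]

```text
t: 3.32
tool_pos: [0.4846, 0.2175, 0.1684]
tool_rot: [-1.831, -2.552, 0.0]
contact_force: [-2.4, -0.6, 3.9]
opening: 0.0599
grip_force: 2.2
```

```bash
sed -i 's/-173,d)/-169,d)/; s/+.173\]/+.169]/' h.py; python3 - <<'E'
from h import *
goto(-190,2,37)
E
```

```text
t 3.33 reader x -230.4 y 3.4 tipz -0.6 yawneed -0.0 F [-2.4 -0.6  3.9] open 59.9 q [ 0.28  0.11  1.99 -0.    1.05 -0.04]
shift [-40.4  -1.4 -37.6]
```

Emit:
step_arm:
  commands:
    - [70,[0,0,-38],0]
    - [70,[-20,-1.4,-38],0]
    - [70,[-36,-1.4,-38],0]
    - [70,[-44,-1.4,-38],0]
    - [70,[-50,-1.4,-38],0]
    - [70,[-56,-1.4,-38],0]
    - [70,[-62,-1.4,-38],0]
    - [70,[-68,-1.4,-38],0]
    - [70,[-76,-1.4,-38],0]
    - [70,[-84,-1.4,-38],0]
    - [70,[-92,-1.4,-38],0]
    - [70,[-98,-1.4,-38],0]

```text
t: 4.82
tool_pos: [0.5147, 0.1236, 0.2062]
tool_rot: [1.832, 2.552, 0.0]
contact_force: [0.3, 0.5, 0.3]
opening: 0.06
grip_force: 0.2
```

```bash
python3 - <<'E'
from h import *
state()
b=snap('side','s2.png');a=snap('top','t2.png')
t=cv2.resize(a[170:290,160:325],None,fx=3,fy=3,interpolation=cv2.INTER_CUBIC)
s=cv2.resize(b[190:310,230:350],None,fx=2.5,fy=3,interpolation=cv2.INTER_CUBIC)
cv2.imwrite('pics/m2.png',cv2.cvtColor(np.hstack([t,s]),cv2.COLOR_RGB2BGR))
E
```

```text
t 4.83 reader x -131.8 y 1.9 tipz 37.2 yawneed -0.1 F [0.3 0.5 0.3] open 60.0 q [ 0.1   0.04  1.98  0.    1.12 -0.23]
```

View pics/m2.png

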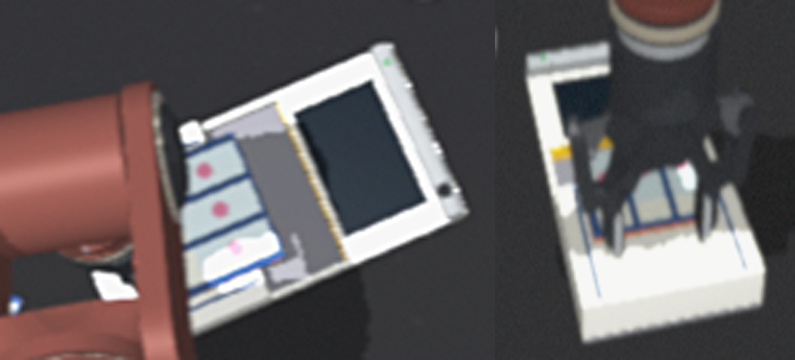

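The carrier is about square. Its front edge, at (235,135) to (282,262) in the crop, is already over the groove, and both fingertips are on the back edge. I'll measure the front edge.

```bash
python3 - <<'E'
from h import *
for u,v in[(235,135),(282,262)]:
    w=ray('top',160+u/3,170+v/3,.042)[:2];print((R2(A).T@(w-T0)*1000).round(1))
E
```

```text
[-39.   46.4]
[-43.5 -52.6]
```

Emit:
step_arm:
  commands:
    - [70,[-6,0,0],0]
    - [70,[-11,0,0],0]
    - [70,[-15,0,0],0]
    - [70,[-19,0,0],0]
    - [70,[-22,0,0],0]
    - [70,[-24,0,0],0]
    - [70,[-24,0,0],0]
    - [70,[-24,0,0],0]

```text
t: 5.92
tool_pos: [0.5222, 0.1015, 0.2061]
tool_rot: [1.831, 2.553, -0.0]
contact_force: [-0.0, -0.2, -0.6]
opening: 0.0594
grip_force: 0.0
```

```bash
cat >> h.py <<'E'
def both(f):
    b=eyes.get_image('side');a=eyes.get_image('top')
    t=cv2.resize(a[170:290,190:325],None,fx=3,fy=3,interpolation=cv2.INTER_CUBIC)
    s=cv2.resize(b[190:310,230:350],None,fx=3,fy=3,interpolation=cv2.INTER_CUBIC)
    cv2.imwrite('pics/'+f,cv2.cvtColor(np.hstack([t,s]),cv2.COLOR_RGB2BGR))
E
python3 - <<'E'
from h import *
state();both('m3.png')
E
```

```text
t 5.92 reader x -108.4 y 1.8 tipz 37.1 yawneed -0.0 F [-0.  -0.2 -0.6] open 59.4 q [ 0.05  0.05  1.98 -0.    1.12 -0.27]
```

View pics/m3.png

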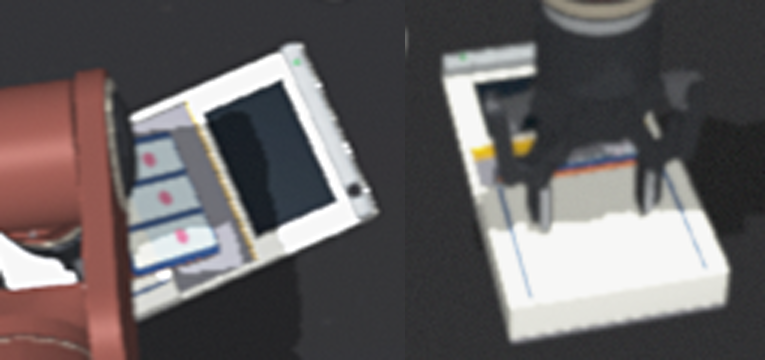

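The carrier has tipped. In the side view its back edge, at about (600,166), stands up ahead of the fingertips. In the top view the front edge runs from (178,128) to (217,250).

```bash
python3 - <<'E'
from h import *
def rd(w): return (R2(A).T@(w[:2]-T0)*1000).round(1)
for z in (.045,.05,.055,.06,.065,.07): print(z,rd(ray('side',230+(600-405)/3,190+172/3,z)),'blue',rd(ray('side',230+(600-405)/3,190+163/3,z)))
for z in (.008,.012,.016,.02,.03): print(z,[rd(ray('top',190+u/3,170+v/3,z)) for u,v in((178,128),(217,250))])
E
```

```text
0.045 [-79.  -10.1] blue [-70.3 -12.2]
0.05 [-84.3  -8.7] blue [-75.7 -10.8]
0.055 [-89.7  -7.3] blue [-81.1  -9.4]
0.06 [-95.   -5.9] blue [-86.5  -8. ]
0.065 [-100.4   -4.5] blue [-92.   -6.5]
0.07 [-105.7   -3. ] blue [-97.4  -5.1]
0.008 [array([-14.5,  49.2]), array([-23.6, -47.1])]
0.012 [array([-14.6,  48.3]), array([-23.6, -47.6])]
0.016 [array([-14.6,  47.4]), array([-23.6, -48.2])]
0.02 [array([-14.7,  46.5]), array([-23.7, -48.7])]
0.03 [array([-14.8,  44.2]), array([-23.7, -50.1])]
```

```bash
python3 - <<'E'
from h import *
def rd(w): return (R2(A).T@(w[:2]-T0)*1000).round(1)
print([rd(ray('top',190+u/3,170+v/3,z)) for u,v,z in((187,103,.017),(252,258,.017),(290,45,.031),(377,212,.031))])
E
```

```text
[array([-1.1, 62. ]), array([ -2.5, -63.9]), array([85.6, 68.9]), array([ 93.4, -71.1])]
```

Emit:
step_arm:
  commands:
    - [70,[0,0,-19],0]
    - [70,[-3,0,-19],0]
    - [70,[-8,0,-19],0]
    - [70,[-11,0,-17],0]
    - [70,[-14,0,-15],0]
    - [70,[-17,0,-12],0]
    - [70,[-20,0,-10],0]
    - [70,[-23,0,-7],0]
    - [70,[-26,0,-5],0]
    - [70,[-28,0,-4],0]
    - [70,[-28,0,-4],0]

```text
t: 7.4
tool_pos: [0.531, 0.076, 0.2109]
tool_rot: [-1.83, -2.549, -0.003]
contact_force: [-6.1, 7.7, 6.9]
opening: 0.0599
grip_force: 5.4
```

```bash
python3 - <<'E'
from h import *
state();both('m4.png')
E
```

```text
t 7.40 reader x -81.5 y 2.0 tipz 41.9 yawneed -0.1 F [-6.1  7.7  6.9] open 59.9 q [ 0.    0.05  1.96  0.    1.13 -0.32]
```

View pics/m4.png

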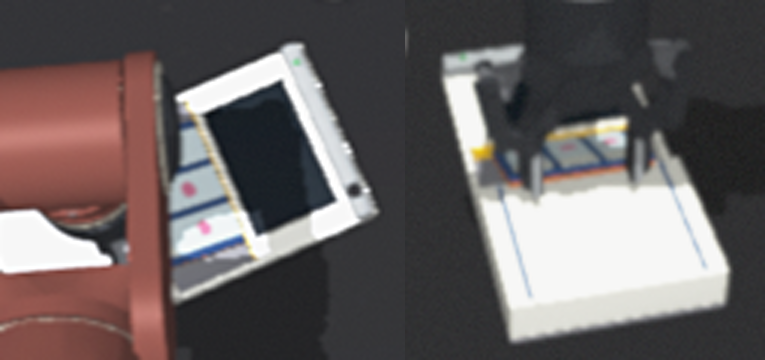

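The front edge is now at the foot of the wall and square to it, and the tips press the back edge at about (530,195) and (640,180) in the side crop. I'll back off, drop the tips below the back corner and re-contact.

Emit:
step_arm:
  commands:
    - [70,[6,0,-1],0]
    - [70,[9,0,0],0]
    - [70,[9,0,4.5],0]
    - [70,[9,0,4.5],0]
    - [70,[5,0,4.5],0]
    - [70,[3,0,4.5],0]
    - [70,[2,0,4.5],0]
    - [70,[2,0,4.5],0]

```text
t: 8.5
tool_pos: [0.5302, 0.078, 0.2059]
tool_rot: [-1.83, -2.548, -0.004]
contact_force: [-4.3, 8.7, 3.4]
opening: 0.0595
grip_force: 4.7
```

```bash
python3 - <<'E'
from h import *
state()
E
```

```text
t 8.50 reader x -83.6 y 1.8 tipz 36.9 yawneed -0.1 F [-4.3  8.7  3.4] open 59.5 q [ 0.01  0.06  1.97  0.01  1.12 -0.32]
```

Emit:
step_arm:
  commands:
    - [70,[-1.5,0,-3.7],0]
    - [70,[-3.3,0,-7.3],0]
    - [70,[-5.3,0,-10.8],0]
    - [70,[-7.4,0,-14.2],0]
    - [70,[-9.8,0,-17.4],0]
    - [70,[-13.2,0,-21.5],0]

```text
t: 9.25
tool_pos: [0.5349, 0.0647, 0.2279]
tool_rot: [-1.831, -2.552, -0.002]
contact_force: [-1.2, 3.4, 2.8]
opening: 0.0599
grip_force: 1.8
```

```bash
python3 - <<'E'
from h import *
state();both('m5.png')
E
```

```text
t 9.25 reader x -69.5 y 2.0 tipz 58.9 yawneed -0.0 F [-1.2  3.4  2.8] open 59.9 q [-0.02  0.03  1.95  0.    1.16 -0.34]
```

View pics/m5.png

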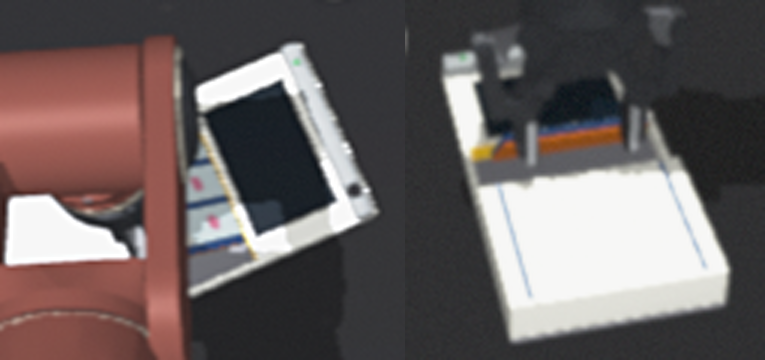

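The carrier is at about 45°. The orange back shows at (580,140) between the fingers in the side crop, with the tips below its edge. I continue along the arc.

Emit:
step_arm:
  commands:
    - [70,[-2.7,0,-2.4],0]
    - [70,[-5.3,0,-4.7],0]
    - [70,[-8,0,-6.7],0]
    - [70,[-10.7,0,-8.7],0]
    - [70,[-13.5,0,-10.4],0]
    - [70,[-16.3,0,-12],0]
    - [70,[-19.2,0,-13.3],0]
    - [70,[-22.2,0,-14.5],0]
    - [70,[-25.3,0,-15.7],0]
    - [70,[-28.5,0,-17],0]
    - [70,[-28.5,0,-17],0]

```text
t: 10.72
tool_pos: [0.5441, 0.0371, 0.2444]
tool_rot: [1.832, 2.552, 0.0]
contact_force: [0.9, 0.4, -0.2]
opening: 0.0595
grip_force: 0.0
```

```bash
python3 - <<'E'
from h import *
state();both('m6.png')
E
```

```text
t 10.72 reader x -40.4 y 1.8 tipz 75.4 yawneed -0.1 F [ 0.9  0.4 -0.2] open 59.5 q [-0.07  0.02  1.93 -0.    1.19 -0.39]
```

View pics/m6.png

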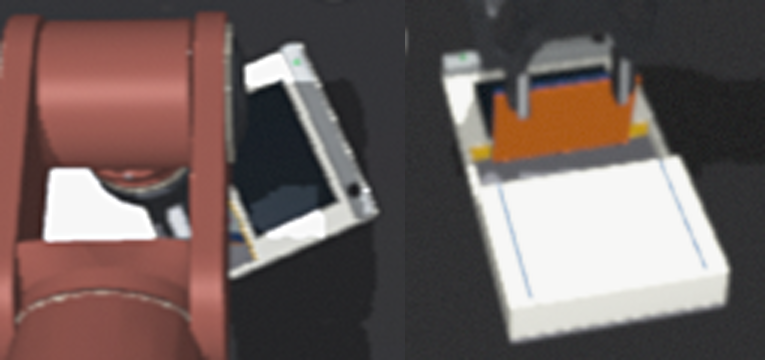

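The carrier stands at about 70° on the wall, its orange back facing the fingers at (565,120) and the tips about 8 mm below its top edge. I push it over the top.

Emit:
step_arm:
  commands:
    - [70,[-4,0,-1],0]
    - [70,[-8,0,-2],0]
    - [70,[-12,0,-2],0]
    - [70,[-16,0,-2],0]
    - [70,[-20,0,-2],0]
    - [70,[-24,0,-2],0]
    - [70,[-28,0,-2],0]
    - [70,[-32,0,-2],0]
    - [70,[-36,0,-2],0]
    - [70,[-40,0,-2],0]
    - [70,[-44,0,-2],0]
    - [70,[-44,0,-2],0]

```text
t: 12.32
tool_pos: [0.5581, -0.0046, 0.2462]
tool_rot: [1.832, 2.552, 0.0]
contact_force: [-0.4, -0.4, -0.1]
opening: 0.0597
grip_force: 0.0
```

```bash
python3 - <<'E'
from h import *
state();both('m7.png')
E
```

```text
t 12.32 reader x 3.6 y 1.8 tipz 77.2 yawneed -0.1 F [-0.4 -0.4 -0.1] open 59.7 q [-0.14  0.05  1.9   0.    1.2  -0.47]
```

View pics/m7.png

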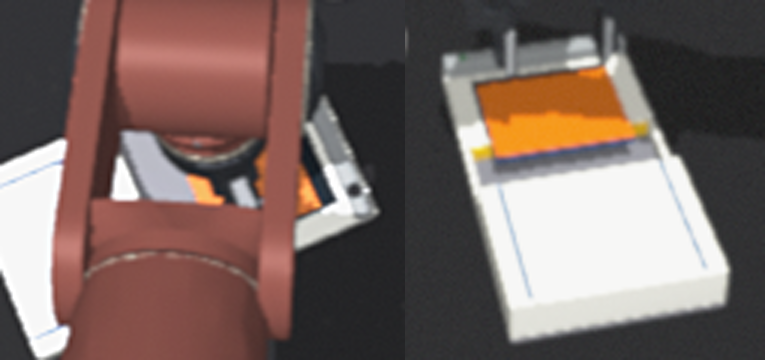

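It has flipped: orange face up on the deck, corners at (475,82), (607,68), (637,140) and (500,158) in the side crop. I measure it.

```bash
python3 - <<'E'
from h import *
def rd(w): return (R2(A).T@(w[:2]-T0)*1000).round(1)
print([rd(ray('side',230+(u-405)/3,190+v/3,.025)) for u,v in((475,82),(607,68),(637,140),(500,158))])
goto(-50,2,77)
E
```

```text
[array([58.6, 51. ]), array([ 53.8, -48.5]), array([-30.7, -49.1]), array([-28.6,  48.5])]
t 12.43 reader x 3.3 y 1.7 tipz 77.2 yawneed -0.0 F [-0.6 -1.  -0.1] open 59.4 q [-0.14  0.05  1.9   0.    1.2  -0.47]
shift [53.3  0.2  0.2]
```

Emit:
step_arm:
  commands:
    - [70,[25,0,0],0]
    - [70,[48.5,0,0],0]
    - [70,[48.5,0,0],0]
    - [70,[48.5,0,30],0]
    - [70,[48.5,0,54],0]
    - [70,[48.5,0,58],0]
    - [70,[48.5,0,58],0]

```text
t: 13.3
tool_pos: [0.5428, 0.0413, 0.1886]
tool_rot: [1.832, 2.552, 0.0]
contact_force: [0.3, 0.2, -1.2]
opening: 0.0596
grip_force: 0.0
```

```bash
python3 - <<'E'
from h import *
state();both('m8.png')
E
```

```text
t 13.30 reader x -44.8 y 2.0 tipz 19.6 yawneed -0.1 F [ 0.3  0.2 -1.2] open 59.6 q [-0.06  0.1   1.95 -0.    1.09 -0.39]
```

Emit:
step_arm:
  commands:
    - [70,[-4,0,0],0]
    - [70,[-8,0,0],0]
    - [70,[-12,0,0],0]
    - [70,[-16,0,0],0]
    - [70,[-20,0,0],0]
    - [70,[-23,0,0],0]
    - [70,[-25,0,0],0]
    - [70,[-26,0,0],0]
    - [70,[-26,0,0],0]

```text
t: 14.52
tool_pos: [0.5508, 0.0169, 0.1881]
tool_rot: [1.831, 2.552, -0.0]
contact_force: [-0.3, -0.0, 0.5]
opening: 0.0597
grip_force: 0.0
```

```bash
python3 - <<'E'
from h import *
state();both('m9.png')
E
```

```text
t 14.53 reader x -19.2 y 1.7 tipz 19.1 yawneed -0.0 F [-0.3 -0.   0.5] open 59.7 q [-0.1   0.12  1.94 -0.    1.09 -0.43]
```

View pics/m9.png

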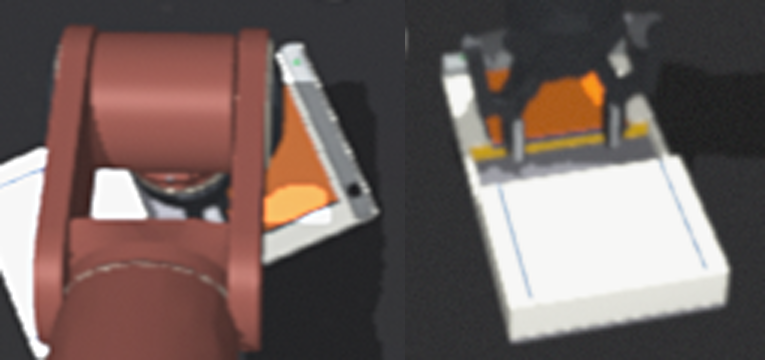

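The carrier slid forward squarely, and its near edge is now at about the yellow wall, (565,140). A few more small pushes until the stop is felt.

Emit:
step_arm:
  commands:
    - [70,[-1.5,0,0],0]
    - [70,[-3,0,0],0]
    - [70,[-3,0,0],0]

```text
t: 15.0
tool_pos: [0.5518, 0.014, 0.1882]
tool_rot: [1.832, 2.552, -0.0]
contact_force: [-0.0, 0.1, -0.5]
opening: 0.0598
grip_force: 0.0
```

Emit:
step_arm:
  commands:
    - [70,[-1,0,0],0]
    - [70,[-1.5,0,0],0]
    - [70,[-1.5,0,0],0]

```text
t: 15.38
tool_pos: [0.5523, 0.0127, 0.1882]
tool_rot: [1.831, 2.552, -0.0]
contact_force: [-0.8, 0.7, -0.6]
opening: 0.06
grip_force: 0.1
```

```bash
python3 - <<'E'
from h import *
state()
E
```

```text
t 15.38 reader x -14.7 y 1.8 tipz 19.2 yawneed -0.0 F [-0.8  0.7 -0.6] open 60.0 q [-0.11  0.12  1.93 -0.    1.09 -0.44]
```

Emit:
step_arm:
  commands:
    - [70,[-0.7,0,0],0]
    - [70,[-1.2,0,0],0]
    - [70,[-1.2,0,0],0]

```text
t: 15.75
tool_pos: [0.5526, 0.0118, 0.1882]
tool_rot: [-1.831, -2.552, -0.0]
contact_force: [-1.0, 3.2, 0.9]
opening: 0.0599
grip_force: 1.2
```

Emit:
step_arm:
  commands:
    - [70,[-0.7,0,0],0]
    - [70,[-1,0,0],0]
    - [70,[-1,0,0],0]

```text
t: 16.12
tool_pos: [0.5527, 0.0113, 0.1881]
tool_rot: [-1.83, -2.551, -0.001]
contact_force: [-2.8, 5.6, 1.8]
opening: 0.0599
grip_force: 3.1
```

The force rises to about 6 N, so the carrier is on the stop. I retreat and check.

Emit:
step_arm:
  commands:
    - [70,[6,0,0],0]
    - [70,[18,0,0],0]
    - [70,[25,0,0],0]
    - [70,[25,0,-30],0]
    - [70,[25,0,-80],0]
    - [70,[80,0,-130],0]
    - [70,[140,0,-150],0]
    - [70,[200,0,-150],0]
    - [70,[200,0,-150],0]

```text
t: 17.25
tool_pos: [0.4875, 0.2031, 0.339]
tool_rot: [1.824, 2.556, 0.002]
contact_force: [-0.9, -0.7, -1.0]
opening: 0.0599
grip_force: 0.0
```

```bash
python3 - <<'E'
from h import *
state();both('m10.png')
E
```

```text
t 17.25 reader x -215.8 y 1.6 tipz 170.0 yawneed 0.2 F [-0.9 -0.7 -1. ] open 59.9 q [ 0.25 -0.13  1.9   0.    1.37 -0.08]
```

View pics/m10.png

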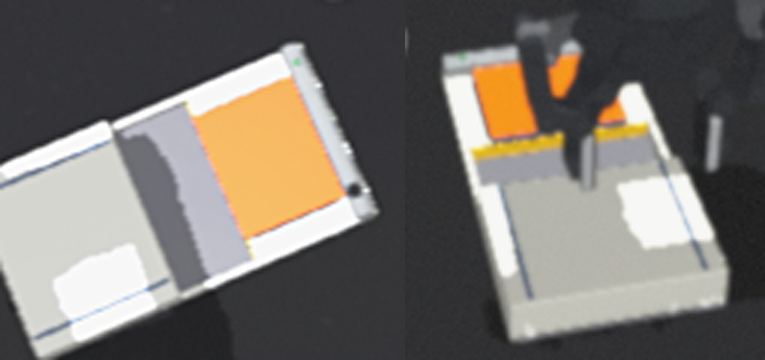

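The carrier lies orange side up, with its far edge from (292,80) to (345,203) along the end stop. I check the numbers and hand in if they're good.

```bash
python3 - <<'E'
from h import *
def rd(w): return (R2(A).T@(w[:2]-T0)*1000).round(1)
c=np.array([rd(ray('top',190+u/3,170+v/3,.025)) for u,v in((195,115),(292,80),(345,203),(245,240))]);print(c,c.mean(0))
if abs(c.mean(0)[1])<9 and c[1:3,0].mean()>72: print(finish_job())
E
```

```text
[[  0.6  49.4]
 [ 76.9  45.1]
 [ 75.4 -55. ]
 [ -2.2 -50.8]] [37.675 -2.825]
the job is handed in; nothing more can be done
None
```

The carrier is flipped face down on the reader window, flush against the end stop and about 3 mm off centre, and the job is handed in; I saw no verdict from the judge.

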